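# Turn a back-to-front drawer round

## Robot

A 7-joint arm with a two-finger parallel gripper is mounted at the origin on a cart in front of the work surface, level with it; the furniture and walls round the work are solid. World frame = base frame: x ahead of the robot, y to its left, z up, the work surface at z = 0. Lengths are in mm, angles in rad, forces in N, time in s.
With the tool pointing down it reaches from about 425 to 825 mm from the base axis. Payload 3.6 kg.
Tool frame: the origin (TCP) lies midway between the tips of the shut fingers; the grasp point (between the pads) lies 19 mm behind it; z points along the fingers, y is the line along which they close (so a half turn about z gives the same grasp; the last joint's range is limited). The gripper opens to 85 mm and grips with 20 to 120 N. Pads are 22 mm wide; open, the fingers measure 114 mm over their backs; the gripper's body (76 mm by 85 mm) begins 54 mm behind the grasp point. The pads swing forward as they close: fully open they stand 13 mm farther back than shut.
Start: joints at [-1.244, 0.615, -0.013, 1.423, 0.008, 1.103, -0.04], TCP at [225.168, 609.723, 231.297] pointing down, gripper open.
Joint ranges: [-3.12, 3.12], [-0.3, 2.06], [-1.34, 1.32], [0.26, 2.42], [-1.36, 4.5], [0.01, 1.98], [-2.84, 2.84]. Speed limits (rad/s): [2.79, 2.79, 3.14, 3.14, 3.14, 3.14, 3.14].

## Interface

Orientations are given as [roll, pitch, yaw] about the fixed x, y, z axes, in that order (R = Rz(yaw) Ry(pitch) Rx(roll)).
In Python, from rig import arm gives the robot as it stands.
- The arm moves only by the tool carry_out, never from a script. Its argument "increments" is text: rows parted by semicolons, each of 7 numbers parted by spaces: the opening, from 0 (shut) to 1 (fully open), then the shift along the tool's x, y, z in mm, then the turn, a rotation vector about the tool's x, y, z in rad. In form: fingers dx dy dz rx ry rz; .... A call has 1 to 8 rows; each row shifts and turns the commanded pose from where the row before left it, along the tool's axes as they then stand; what a row does not reach is not made up. A row lasts 1/12 s, in which the tool goes at most 41.7 mm and 7.16 degrees, less where a joint would pass 70% of its speed; a pose out of reach is approached as far as the arm can. A call is refused whole if a number of a shift passes 41.7 or a number of a turn 0.125, either way. A call with a gripper value outside its range is refused whole. The fingers move at their own pace and stop on an object; the grip force is fixed at half the most. Time passes only in rows, so rows that do not move let the fingers close. It gives the time, the measured TCP pose, the force, the opening and the grip force at its end, in the units of the state.
- arm.get_obs(): the state, without advancing time (a new reading comes with each control period).
- arm.read_camera(name): name is "scene" or "top" or "wrist"; returns a dict with "color" (400x640x3 uint8, red, green, blue), "fov_y" (degrees; the focal length in pixels is half the picture's height over the tangent of half this angle, whatever the lens; pixels are square), "cx", "cy" (the principal point, pixels), "T" (4x4, takes a point from camera to world coordinates); the wrist camera has in their place "T_tool_cam" (4x4, takes a point from camera to tool coordinates, whose origin is the TCP and whose axes are the flange's). Camera axes: x right, y down, z forward; pixel columns grow to the right and rows downward; lengths in mm; the calibration is good to about 2 mm. The wrist camera is an equidistant fisheye: a pixel r from the principal point sees the ray r / f radians off the axis. A picture is of the moment at which its call begins: read the wrist's pose just before it. There is no depth.
- arm.job_done(): hands the job in; it is judged then, once.
The state is a dict: "time_s": time; "joint_positions": joint angles; "qvel": joint speeds; "tau": joint torques, N m; "ee_pos": TCP position; "ee_rot": TCP orientation; "contact_force": force on the tool from outside, world axes, zero at the start; "ft_torque": the same for the moment, N m; "gripper_width": finger opening in mm; "finger_force": force on a finger pad.
Only numpy, scipy, OpenCV 4.12 (cv2) and the standard library are available. Lean on these libraries where they do the work, as an engineer would, in place of code of your own. Each camera call takes 0.05 s, during which the arm holds its last target. There are 200 camera calls.

## Task

The little drawer has been pushed into its green bench housing back to front. Clear the two bottles that block it, standing both upright in the wooden tray, then take the drawer out, turn it round and slide it fully home, flush with its black pull facing out. Keep the drawer level so the glass does not spill, do not knock a bottle over, and leave the tin of nails, the solder spool and the copper foil roll where they are.

Things in the scene. Friction and masses are not known exactly. Their poses are not given: they have to be found in the camera images.
- housing: Green steel housing fixed to the table, 78 mm wide (y), 52 mm high, walls and roof 6 mm, open underneath and at its mouth, the plane x=-60 mm; its -x points out, roughly to the robot. Origin: on the table, centre of the drawer space, which is 66 mm wide, 46 mm high, back wall at x=+60.5 mm. Two 26 mm high guide cheeks flare from the mouth to x=-73, y=+-42 mm. The table is its floor.
- drawer: Loose grey drawer, 0.2 to 0.4 kg, body 120 (x) x 58 (y) x 40 mm (z), 3 mm walls. At its -x end: orange front plate with a black fin pull 26 mm out. Origin: underside, centre of the 120 mm body. Fully home = origin and axes on the housing's. At the start it is half a turn round: its plain back end (+x) stands 60 to 80 mm out of the mouth, pull inside. Slides freely, no catch.
- drawer_pull (a point): Middle of the black fin pull of the drawer, at drawer x=-73, y=0, z=22 mm. The fin is 10 mm thick (y), 26 mm long (x) and 32 mm high (z=4 to 36 mm).
- drawer_front (a point): Middle of the outer face of the drawer's orange front plate (drawer x=-60, z=20 mm).
- drawer_back (a point): Middle of the outer face of the drawer's plain grey back end (drawer x=+60, z=20 mm).
- bottle_tray: Wooden tray fixed on the table, 140 mm (x) x 80 mm (y), rim 16 mm high, 5 mm walls and 5 mm floor. Origin: centre of its underside.
- flux_bottle: White bottle with a green cap, standing by the drawer (not the like ones at the far edge of the table): body 48 mm diameter up to z=80 mm, shoulder to 94 mm, cap 28 mm diameter to 112 mm; 0.1 to 0.2 kg. Origin: centre of its underside, z up.
- patina_bottle: Dark blue-grey bottle with a red cap, standing by the drawer (not the like ones at the far edge of the table): body 44 mm diameter up to z=75 mm, shoulder to 88 mm, cap 26 mm diameter to 105 mm; 0.08 to 0.17 kg. Origin: centre of its underside, z up.
- foil_roll_copper: Copper foil roll lying loose on the housing's roof, 62 mm diameter, 7 mm thick; to be left alone. Origin: centre of its underside.
- solder_spool: Spool of solder wire standing beside the housing, flanges 62 mm diameter, 40 mm high; to be left alone. Origin: under the flanges' region, z up; the spool reaches from y=-16 to +46 mm and x=-31 to +31 mm in its own frame.
- nail_tin: Round open tin of nails, 61 mm diameter, 22 mm high; to be left alone. Origin: centre of its underside.

How it is judged (in metres and radians):
On the way, in this order (a step that is already met when the one before it is completed fails the run):
1. both bottles stand upright in the wooden tray (x of flux_bottle in the frame of bottle_tray between -0.06 and 0.06 m and y of flux_bottle in the frame of bottle_tray between -0.035 and 0.035 m and z of each of flux_bottle, patina_bottle in the frame of bottle_tray below 0.012 m and angle between each of flux_bottle, patina_bottle's own z axis and vertical below 0.1 rad and linear speed of each of flux_bottle, patina_bottle below 0.03 m/s and x of patina_bottle in the frame of bottle_tray between -0.06 and 0.06 m and y of patina_bottle in the frame of bottle_tray between -0.035 and 0.035 m), for 0.2 s.
2. the drawer is out and turned round: its back end at or just before the mouth, its pull pointing away from the housing (x of drawer_back in the frame of housing between -0.13 and -0.01 m and x of drawer_pull in the frame of housing below -0.14 m and angle between the x axis of drawer and the x axis of housing, either way round below 0.6 rad), for 0.2 s.
At the end, for the whole second after the job is handed in: The drawer is in the housing the right way round, its orange front within 5 mm of flush with the mouth, flat on the table and still, pull facing out; both bottles stand upright and still on the floor of the wooden tray (all of step 1 and x of drawer_front in the frame of housing between -0.065 and -0.055 m and x of drawer_back in the frame of housing above 0.053 m and y of drawer_front in the frame of housing between -0.006 and 0.006 m and z of drawer in the frame of housing below 0.004 m and angle between drawer's own z axis and vertical below 0.06 rad and linear speed of drawer below 0.02 m/s); the robot touches nothing.
It fails at once if a bottle is tipped over (more than 0.5 rad) (angle between any of flux_bottle, patina_bottle's own z axis and vertical above 0.5 rad).
It fails at once if the drawer is tipped by more than 0.4 rad (angle between drawer's own z axis and vertical above 0.4 rad).
It fails at once if the copper foil roll is moved by more than 25 mm (distance of foil_roll_copper from where it was at the start of the episode above 0.025 m).
It fails at once if the solder spool is moved by more than 25 mm (distance of solder_spool from where it was at the start of the episode above 0.025 m).
It fails at once if the tin of nails is moved by more than 25 mm (distance of nail_tin from where it was at the start of the episode above 0.025 m).
It also fails if it takes over 72 s, if anything falls off the work surface, if the arm or the gripper's body presses on something with over 40 N, if the wrist force passes 120 N, or if a joint passes its speed limit or range.

## Working session

There is one attempt and no reset: what is moved stays moved. The work goes in short steps, Python scripts to look and compute and a tool call to move; the robot and the scene stay as the last step left them, time stands still between calls to the robot, and variables do not carry over. Pictures are saved under pics/ and viewed, at most 10 in all, crops included, and the job is handed in when it is done.

Besides the shell and the picture viewer there is one more tool, called after ">>>" by a JSON object that holds its "method" and its "body", one argument or row to a line. carry_out: Moves the arm, as the interface text tells. Its arguments: {"type":"object","properties":{"increments":{"type":"string"}},"required":["increments"]}

```bash
ls; mkdir -p pics; python3 - <<'E'
from rig import arm
import cv2,numpy as np
o=arm.get_obs();print({k:np.round(v,3).tolist() for k,v in o.items()})
for n in("scene","top"):
    c=arm.read_camera(n);cv2.imwrite(f"pics/{n}0.png",c["color"][:,:,::-1]);print(n,c["fov_y"],c["cx"],c["cy"],np.round(c["T"],3).tolist())
E
```

```text
pics
{'time_s': 0.0, 'joint_positions': [-1.243, 0.616, -0.013, 1.425, 0.008, 1.103, -0.04], 'qvel': [0.002, -0.001, -0.001, -0.0, 0.001, -0.0, 0.001], 'tau': [-0.0, -46.922, 0.259, -17.104, 0.01, 0.01, -0.0], 'ee_pos': [224.949, 609.035, 230.14], 'ee_rot': [-3.139, 0.0, 2.788], 'contact_force': [-0.096, -0.078, -0.452], 'ft_torque': [-0.002, -0.016, -0.024], 'finger_force': 0.0, 'gripper_width': 85.343}
scene 56.60332068283627 318.92177471053094 202.28462678826116 [[0.862, -0.194, 0.469, 132.986], [-0.507, -0.352, 0.787, -736.654], [0.012, -0.916, -0.401, 438.954], [0.0, 0.0, 0.0, 1.0]]
top 42.27714841538617 323.10581054330106 190.0475868814852 [[-0.008, -0.991, 0.131, 413.858], [-1.0, 0.008, 0.003, -1.997], [-0.004, -0.131, -0.991, 1115.151], [0.0, 0.0, 0.0, 1.0]]
```

View pics/scene0.png

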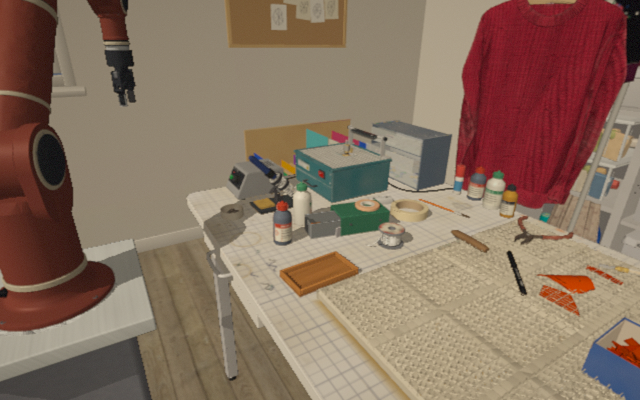

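View pics/top0.png

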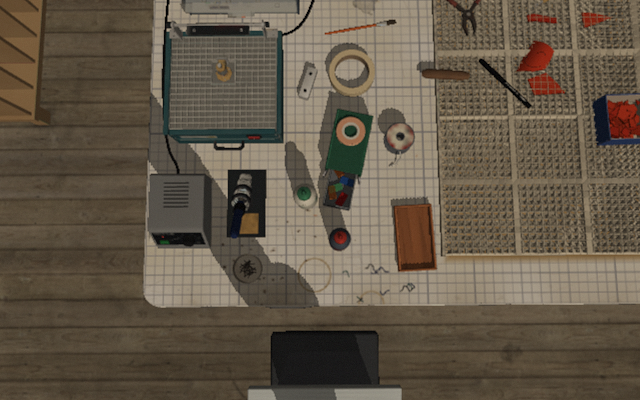

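The top view shows the housing at about (348,143) and the drawer's contents at (340,190). The flux cap is at (304,193), the patina cap at (340,238), the tray at (414,237), the spool at (400,137) and the nail tin at (247,267).

```bash
cat > h.py <<'E'
import cv2,numpy as np
from rig import arm
def ray(c,u,v):
    f=200/np.tan(np.radians(c["fov_y"]/2));d=c["T"][:3,:3]@np.array([(u-c["cx"])/f,(v-c["cy"])/f,1]);return c["T"][:3,3],d
def onz(c,u,v,z):
    o,d=ray(c,u,v);return (o+d*(z-o[2])/d[2])[:2]
def hsv(c): return cv2.cvtColor(c["color"],cv2.COLOR_RGB2HSV)
def mask(c,lo,hi,box):
    m=cv2.inRange(hsv(c),np.array(lo),np.array(hi));k=np.zeros_like(m);x0,y0,x1,y1=box;k[y0:y1,x0:x1]=m[y0:y1,x0:x1];return k
def big(m):
    cs,_=cv2.findContours(m,cv2.RETR_EXTERNAL,cv2.CHAIN_APPROX_NONE);return max(cs,key=cv2.contourArea)
E
python3 - <<'E'
from h import *
c=arm.read_camera("top")
def rep(n,m,z):
    k=big(m);(u,v),s,a=cv2.minAreaRect(k);p=onz(c,u,v,z)
    bx=np.array([onz(c,*q,z) for q in cv2.boxPoints(((u,v),s,a))])
    e=bx[1]-bx[0],bx[2]-bx[1]
    print(n,(round(u),round(v)),np.round(p,1),[ (round(float(np.hypot(*x))),round(float(np.degrees(np.arctan2(x[1],x[0]))),1)) for x in e]);return k
rep("flux",mask(c,(60,80,30),(95,255,255),(290,178,320,212)),112)
rep("pat",mask(c,(0,120,80),(8,255,255),(325,222,355,255))|mask(c,(172,120,80),(180,255,255),(325,222,355,255)),105)
rep("tray",mask(c,(3,100,40),(18,255,255),(385,195,445,280)),16)
k=rep("housing",mask(c,(60,100,20),(95,255,255),(320,100,380,185)),52)
im=cv2.resize(c["color"][90:280,225:445,::-1],None,fx=3.6,fy=3.15*3.6/3.15 if 0 else 3.1,interpolation=cv2.INTER_CUBIC)
im=cv2.resize(c["color"][100:262,270:450,::-1],None,fx=3.6,fy=3.6,interpolation=cv2.INTER_CUBIC)
cv2.imwrite("pics/topc.png",im)
o=arm.read_camera("wrist");print(o["fov_y"],o["cx"],o["cy"],np.round(o["T_tool_cam"],3).tolist())
E
```

```text
flux (303, 193) [540.5  40.1] [(23, -90.5), (24, 179.7)]
pat (340, 238) [453.5 -32.4] [(21, -90.5), (21, 179.2)]
tray (415, 237) [ 456.3 -192. ] [(82, -85.9), (140, -177.5)]
housing (348, 142) [654.5 -53.1] [(131, -11.6), (76, -102.2)]
65.70646984690485 320.8776529958777 199.4731664448388 [[-0.0, -0.962, -0.274, 69.089], [1.0, -0.0, 0.0, -0.398], [-0.0, -0.274, 0.962, -142.798], [0.0, 0.0, 0.0, 1.0]]
```

View pics/topc.png

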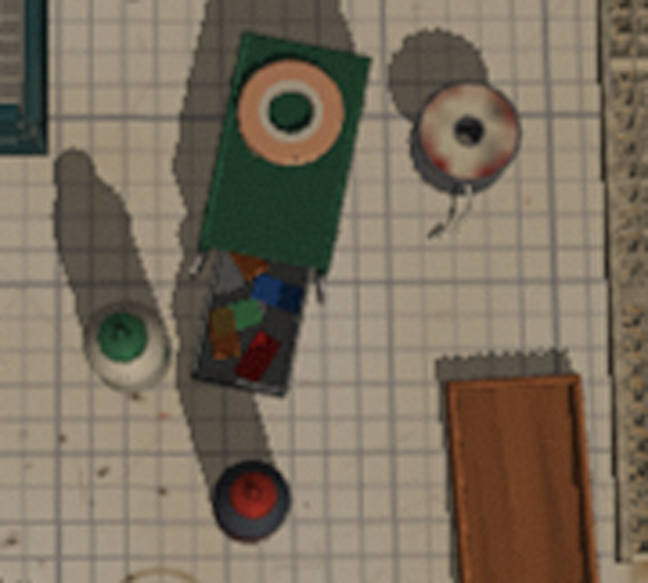

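The crop shows the drawer's back end at about crop (193–285, 378–396). The flux bottle stands left of it, the patina bottle in front of it, the tray is at lower right, and the housing is yawed about -12°. The measured sizes match the given ones (tray 140x82, housing 131x76), so I'll plan the first move, to the flux bottle.

```bash
cat > plan.py <<'E'
# plan.py x y z yaw n grip [z-first..]: tool increments from measured (or given) pose to world goal
import sys,numpy as np
from rig import arm
def plan(goal,yaw,n,g,p=None,y0=None):
    o=arm.get_obs()
    p=np.array(o["ee_pos"]) if p is None else np.array(p,float); y=o["ee_rot"][2] if y0 is None else y0
    d=(np.array(goal)-p)/n; w=(yaw-y+np.pi)%(2*np.pi)-np.pi if abs(yaw-y)<=np.pi else yaw-y
    r=[];
    for i in range(n):
        a=y+w*i/n; c,s=np.cos(a),np.sin(a)
        r.append(f"{g:g} {d[0]*c+d[1]*s:.1f} {d[0]*s-d[1]*c:.1f} {-d[2]:.1f} 0 0 {-w/n:.3f}")
    print("goal",goal,yaw)
    for i in range(0,n,8): print("; ".join(r[i:i+8]))
E
python3 - <<'E'
from plan import *
plan((540,40,200),1.571,20,1)
E
```

```text
goal (540, 40, 200) 1.571
1 -24.6 -21.2 1.5 0 0 0.061; 1 -25.9 -19.7 1.5 0 0 0.061; 1 -27.0 -18.1 1.5 0 0 0.061; 1 -28.1 -16.4 1.5 0 0 0.061; 1 -29.0 -14.7 1.5 0 0 0.061; 1 -29.9 -12.9 1.5 0 0 0.061; 1 -30.6 -11.1 1.5 0 0 0.061; 1 -31.2 -9.2 1.5 0 0 0.061
1 -31.7 -7.3 1.5 0 0 0.061; 1 -32.1 -5.3 1.5 0 0 0.061; 1 -32.4 -3.4 1.5 0 0 0.061; 1 -32.5 -1.4 1.5 0 0 0.061; 1 -32.5 0.6 1.5 0 0 0.061; 1 -32.4 2.6 1.5 0 0 0.061; 1 -32.2 4.5 1.5 0 0 0.061; 1 -31.9 6.5 1.5 0 0 0.061
1 -31.4 8.4 1.5 0 0 0.061; 1 -30.9 10.3 1.5 0 0 0.061; 1 -30.2 12.2 1.5 0 0 0.061; 1 -29.4 14.0 1.5 0 0 0.061
```

>>> {"method": "carry_out", "body": {
  "increments": "1 -24.5 -21 1.5 0 0 0.061; 1 -26 -19.5 1.5 0 0 0.061; 1 -27 -18 1.5 0 0 0.061; 1 -28 -16.5 1.5 0 0 0.061; 1 -29 -14.5 1.5 0 0 0.061; 1 -30 -13 1.5 0 0 0.061; 1 -30.5 -11 1.5 0 0 0.061; 1 -31 -9 1.5 0 0 0.061"
}}

```text
time_s: 0.87
ee_pos: [351.6, 381.2, 219.3]
ee_rot: [-3.141, -0.0, 2.297]
contact_force: [0.1, 0.7, 0.0]
gripper_width: 85.4
finger_force: 0.0
```

>>> {"method": "carry_out", "body": {
  "increments": "1 -31.5 -7.5 1.5 0 0 0.061; 1 -32 -5.5 1.5 0 0 0.061; 1 -32.5 -3.5 1.5 0 0 0.061; 1 -32.5 -1.5 1.5 0 0 0.061; 1 -32.5 0.5 1.5 0 0 0.061; 1 -32.5 2.5 1.5 0 0 0.061; 1 -32 4.5 1.5 0 0 0.061; 1 -32 6.5 1.5 0 0 0.061"
}}

```text
time_s: 1.53
ee_pos: [476.3, 153.2, 207.3]
ee_rot: [3.142, -0.0, 1.809]
contact_force: [0.9, 0.1, 0.2]
gripper_width: 85.2
finger_force: 0.0
```

>>> {"method": "carry_out", "body": {
  "increments": "1 -31.5 8.5 1.5 0 0 0.061; 1 -31 10.5 1.5 0 0 0.061; 1 -30 12 1.5 0 0 0.061; 1 -29.5 14 1.5 0 0 0.061; 1 0 0 0 0 0 0; 1 0 0 0 0 0 0; 1 0 0 0 0 0 0"
}}

```text
time_s: 2.12
ee_pos: [538.2, 41.1, 201.0]
ee_rot: [-3.14, -0.001, 1.569]
contact_force: [0.6, 0.9, -0.2]
gripper_width: 85.7
finger_force: 0.0
```

```bash
cat >> h.py <<'E'
from scipy.spatial.transform import Rotation as Rn
def wcam():
    o=arm.get_obs();c=arm.read_camera("wrist");T=np.eye(4);T[:3,:3]=Rn.from_euler("xyz",o["ee_rot"]).as_matrix();T[:3,3]=o["ee_pos"]
    c["T"]=T@np.array(c["T_tool_cam"]);return c
def wonz(c,u,v,z):
    f=200/np.tan(np.radians(c["fov_y"]/2));d=np.array([u-c["cx"],v-c["cy"]]);r=np.hypot(*d)+1e-9;t=r/f
    d=c["T"][:3,:3]@np.array([*(np.sin(t)*d/r),np.cos(t)]);o=c["T"][:3,3];return (o+d*(z-o[2])/d[2])[:2]
E
python3 - <<'E'
from h import *
o=arm.get_obs();print(o["time_s"],np.round(o["ee_pos"],1),np.round(o["ee_rot"],3),np.round(o["joint_positions"],3))
c=wcam();cv2.imwrite("pics/w1.png",c["color"][:,:,::-1])
E
```

```text
2.1167 [538.2  41.1 201. ] [-3.140e+00 -1.000e-03  1.569e+00] [-0.355  0.497  0.36   1.792 -0.219  0.893  0.101]
```

View pics/w1.png

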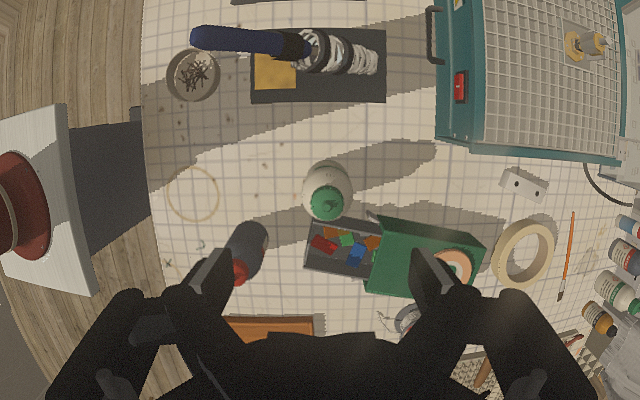

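The wrist view shows the flux cap at about (327,202), the drawer's back end between (309,217) and (304,270), and the housing mouth between (378,215) and (367,290).

```bash
python3 - <<'E'
from h import *
from plan import plan
c=wcam()
m=mask(c,(60,80,30),(95,255,255),(295,170,360,220))
k=big(m);(u,v),s,a=cv2.minAreaRect(k);print("flux",u,v,s,wonz(c,u,v,112))
for q,z in(((309,217),40),((304,270),40),((378,215),52),((367,290),52)): print(q,np.round(wonz(c,*q,z),1))
t=arm.read_camera("top")
for q,z in(((323.6,205),40),((349.2,210),40),((325.6,169.4),52),((361,176.4),52)): print(q,np.round(onz(t,*q,z),1))
plan((541,40,47),1.571,7,1)
E
```

```text
flux 323.49774169921875 205.8936767578125 (30.53934097290039, 24.418020248413086) [540.3723778   39.71403415]
(309, 217) [525.9   5.6]
(304, 270) [519.4 -57.1]
(378, 215) [595.7  11.6]
(367, 290) [589.4 -76.8]
(323.6, 205) [5.24e+02 1.00e-01]
(349.2, 210) [513.  -53.2]
(325.6, 169.4) [597.3  -4.7]
(361, 176.4) [581.8 -78.2]
goal (541, 40, 47) 1.571
1 -0.3 0.4 22.0 0 0 -0.000; 1 -0.3 0.4 22.0 0 0 -0.000; 1 -0.3 0.4 22.0 0 0 -0.000; 1 -0.3 0.4 22.0 0 0 -0.000; 1 -0.3 0.4 22.0 0 0 -0.000; 1 -0.3 0.4 22.0 0 0 -0.000; 1 -0.3 0.4 22.0 0 0 -0.000
```

>>> {"method": "carry_out", "body": {
  "increments": "1 0 1 30 0 0 0; 1 0 1 30 0 0 0; 1 1 0 30 0 0 0; 1 0 0 30 0 0 0; 1 0 0 22 0 0 0; 1 0 0 12 0 0 0; 0 0 0 0 0 0 0; 0 0 0 0 0 0 0"
}}

```text
time_s: 2.93
ee_pos: [540.3, 42.3, 47.1]
ee_rot: [-3.14, -0.0, 1.57]
contact_force: [-0.5, -0.3, 0.0]
gripper_width: 63.8
finger_force: 0.0
```

>>> {"method": "carry_out", "body": {
  "increments": "0 0 0 0 0 0 0; 0 0 0 0 0 0 0; 0 0 0 0 0 0 0; 0 0 0 0 0 0 0"
}}

```text
time_s: 3.27
ee_pos: [542.3, 41.7, 49.0]
ee_rot: [3.137, -0.001, 1.568]
contact_force: [0.1, -0.0, 4.9]
gripper_width: 45.2
finger_force: 61.7
```

```bash
python3 - <<'E'
from plan import *
plan((541,40,130),1.571,4,0)
plan((489,-190,130),0.05,14,0,(540,40,130),1.571)
E
```

```text
goal (541, 40, 130) 1.571
0 -0.4 -0.3 -20.3 0 0 -0.001; 0 -0.4 -0.3 -20.3 0 0 -0.001; 0 -0.4 -0.3 -20.3 0 0 -0.001; 0 -0.4 -0.3 -20.3 0 0 -0.001
goal (489, -190, 130) 0.05
0 -16.4 -3.6 -0.0 0 0 0.109; 0 -16.7 -1.8 -0.0 0 0 0.109; 0 -16.8 -0.0 -0.0 0 0 0.109; 0 -16.7 1.8 -0.0 0 0 0.109; 0 -16.4 3.6 -0.0 0 0 0.109; 0 -15.9 5.4 -0.0 0 0 0.109; 0 -15.3 7.1 -0.0 0 0 0.109; 0 -14.4 8.7 -0.0 0 0 0.109
0 -13.4 10.2 -0.0 0 0 0.109; 0 -12.2 11.6 -0.0 0 0 0.109; 0 -10.9 12.8 -0.0 0 0 0.109; 0 -9.4 13.9 -0.0 0 0 0.109; 0 -7.9 14.9 -0.0 0 0 0.109; 0 -6.2 15.6 -0.0 0 0 0.109
```

>>> {"method": "carry_out", "body": {
  "increments": "0 0 0 -12 0 0 0; 0 0 0 -22 0 0 0; 0 0 0 -25 0 0 0; 0 0 0 -23 0 0 0; 0 -16.5 -3.5 0 0 0 0.109; 0 -16.5 -2 0 0 0 0.109; 0 -17 0 0 0 0 0.109; 0 -16.5 2 0 0 0 0.109"
}}

```text
time_s: 3.93
ee_pos: [525.0, -24.6, 129.4]
ee_rot: [-3.14, 0.0, 1.127]
contact_force: [0.3, 1.0, -2.4]
gripper_width: 45.0
finger_force: 61.7
```

>>> {"method": "carry_out", "body": {
  "increments": "0 -16.5 3.5 0 0 0 0.109; 0 -16 5.5 0 0 0 0.109; 0 -15.5 7 0 0 0 0.109; 0 -14.5 8.5 0 0 0 0.109; 0 -13.5 10 0 0 0 0.109; 0 -12 11.5 0 0 0 0.109; 0 -11 13 0 0 0 0.109; 0 -9.5 14 0 0 0 0.109"
}}

```text
time_s: 4.6
ee_pos: [494.7, -155.8, 129.1]
ee_rot: [-3.14, 0.001, 0.255]
contact_force: [0.6, -0.3, -2.4]
gripper_width: 45.3
finger_force: 61.7
```

>>> {"method": "carry_out", "body": {
  "increments": "0 -8 15 0 0 0 0.109; 0 -6 15.5 0 0 0 0.105; 0 0 0 0 0 0 0; 0 0 0 0 0 0 0"
}}

```text
time_s: 4.93
ee_pos: [487.3, -188.7, 129.1]
ee_rot: [-3.141, 0.001, 0.045]
contact_force: [1.2, 0.5, -1.3]
gripper_width: 45.1
finger_force: 61.7
```

```bash
python3 - <<'E'
from h import *
from plan import plan
o=arm.get_obs();print(o["time_s"],np.round(o["ee_pos"],1),np.round(o["ee_rot"],3),o["gripper_width"],o["finger_force"],np.round(o["joint_positions"],2))
c=wcam();cv2.imwrite("pics/w2.png",c["color"][:,:,::-1])
E
```

```text
4.9333 [ 487.3 -188.7  129.1] [-3.141e+00  1.000e-03  4.500e-02] 45.13651614979208 61.6586034942884 [-0.14  0.66  0.73  1.92 -0.61  0.8  -0.59]
```

View pics/w2.png

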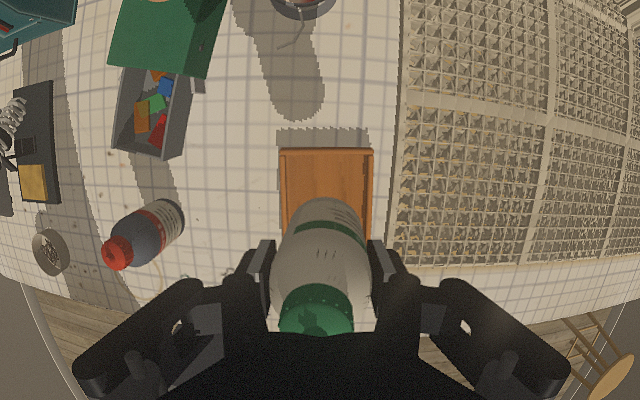

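The bottle is held upright. The tray's far rim corners are at (279,150) and (373,150).

```bash
python3 - <<'E'
from h import *
c=wcam()
for q in((279,150),(373,150)):print(np.round(wonz(c,*q,16),1))
E
```

```text
[ 525.8 -151. ]
[ 529.6 -229.3]
```

>>> {"method": "carry_out", "body": {
  "increments": "0 2 1 15 0 0 0; 0 2 1 20 0 0 0; 0 1 1 20 0 0 0; 0 0 0 13 0 0 0; 0 0 0 4 0 0 0; 0 0 0 2 0 0 0; 0 0 0 0 0 0 0; 0 0 0 0 0 0 0"
}}

```text
time_s: 5.7
ee_pos: [493.9, -191.2, 56.1]
ee_rot: [3.141, -0.001, 0.047]
contact_force: [-0.1, -0.5, -1.4]
gripper_width: 45.1
finger_force: 61.7
```

>>> {"method": "carry_out", "body": {
  "increments": "0 0 0 1.5 0 0 0; 0 0 0 1 0 0 0; 0 0 0 0 0 0 0"
}}

```text
time_s: 5.95
ee_pos: [494.0, -191.5, 54.0]
ee_rot: [3.141, -0.002, 0.046]
contact_force: [-0.2, 0.2, 3.8]
gripper_width: 45.3
finger_force: 62.1
```

>>> {"method": "carry_out", "body": {
  "increments": "1 0 0 0 0 0 0; 1 0 0 0 0 0 0; 1 0 0 0 0 0 0; 1 0 0 0 0 0 0; 1 0 0 -20 0 0 0; 1 0 0 -30 0 0 0; 1 0 0 -30 0 0 0; 1 0 0 -20 0 0 0"
}}

```text
time_s: 6.62
ee_pos: [493.7, -192.0, 155.1]
ee_rot: [3.14, -0.002, 0.045]
contact_force: [0.2, -1.8, -0.1]
gripper_width: 85.5
finger_force: 0.0
```

```bash
python3 - <<'E'
from h import *
from plan import plan
c=wcam()
b=(0,150,250,330);m=mask(c,(0,120,80),(8,255,255),b)|mask(c,(172,120,80),(180,255,255),b)
k=big(m);(u,v),s,a=cv2.minAreaRect(k);p=wonz(c,u,v,105);print(u,v,s,p)
plan((453.5,-32.5,150),0.047,6,1)
E
```

```text
131.20001220703125 246.90003967285156 (29.516094207763672, 28.174455642700195) [463.20313458 -44.14457843]
goal (453.5, -32.5, 150) 0.047
1 -5.8 -27.1 1.4 0 0 -0.000; 1 -5.8 -27.1 1.4 0 0 -0.000; 1 -5.8 -27.1 1.4 0 0 -0.000; 1 -5.8 -27.1 1.4 0 0 -0.000; 1 -5.8 -27.1 1.4 0 0 -0.000; 1 -5.7 -27.1 1.4 0 0 -0.000
```

>>> {"method": "carry_out", "body": {
  "increments": "1 -6 -27 0 0 0 0; 1 -6 -27 0 0 0 0; 1 -6 -27 0 0 0 0; 1 -6 -27 0 0 0 0; 1 -6 -27 0 0 0 0; 1 -5.5 -27 0 0 0 0; 1 0 0 0 0 0 0; 1 0 0 0 0 0 0"
}}

```text
time_s: 7.33
ee_pos: [450.0, -29.3, 152.5]
ee_rot: [-3.141, 0.001, 0.05]
contact_force: [0.2, -0.7, 0.6]
gripper_width: 85.4
finger_force: 0.0
```

```bash
python3 - <<'E'
from h import *
from plan import plan
c=wcam()
b=(200,50,450,400);m=mask(c,(0,120,60),(8,255,255),b)|mask(c,(172,120,60),(180,255,255),b)
m[:,:]=m;k=big(m);(u,v),s,a=cv2.minAreaRect(k);print(u,v,s,cv2.boundingRect(k),[wonz(c,u,v,z).round(1) for z in(96,105)])
t=arm.read_camera("top");b=(310,210,370,265)
m=mask(t,(0,120,50),(8,255,255),b)|mask(t,(172,120,50),(180,255,255),b);k=big(m);print(cv2.boundingRect(k))
s=arm.read_camera("scene");b=(265,195,300,225)
m=mask(s,(0,120,50),(8,255,255),b)|mask(s,(172,120,50),(180,255,255),b);k=big(m);x,y,w,h=cv2.boundingRect(k);print(x,y,w,h,onz(s,x+w/2,y+h/2,97))
cv2.imwrite("pics/w3.png",np.hstack([c["color"][:,160:560,::-1],s["color"][100:300,200:500,::-1].repeat(2,0)[:400]]))
cv2.imwrite("pics/w3.png",c["color"][:,:,::-1])
E
```

```text
327.5 208.0 (38.0, 37.0) (309, 189, 38, 39) [array([457.3, -33.9]), array([460.1, -33.5])]
(340, 232, 30, 33)
277 200 12 11 [452.89492961 -42.91662419]
```

View pics/w3.png

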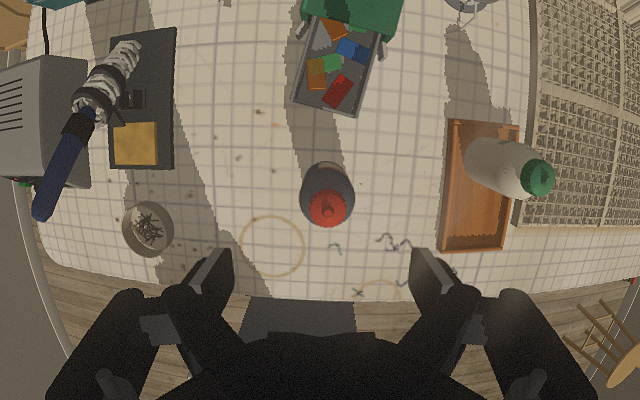

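The flux bottle stands upright in the tray at (510,170), and the patina cap is at (327,208), which gives about (457,-33.5). I'll grip the patina bottle next.

>>> {"method": "carry_out", "body": {
  "increments": "1 2 1 25 0 0 0; 1 2 1 25 0 0 0; 1 2 1 25 0 0 0; 1 1 1 20 0 0 0; 1 0 0 10 0 0 0; 1 0 0 5 0 0 0; 0 0 0 0 0 0 0; 0 0 0 0 0 0 0"
}}

```text
time_s: 8.15
ee_pos: [457.9, -35.8, 43.1]
ee_rot: [3.141, -0.001, 0.044]
contact_force: [0.8, 0.1, -0.2]
gripper_width: 63.8
finger_force: 0.0
```

>>> {"method": "carry_out", "body": {
  "increments": "0 0 0 0 0 0 0; 0 0 0 0 0 0 0; 0 0 0 0 0 0 0; 0 0 0 0 0 0 0; 0 0 0 0 0 0 0"
}}

```text
time_s: 8.57
ee_pos: [458.3, -34.9, 44.0]
ee_rot: [3.141, -0.002, 0.046]
contact_force: [-1.1, -0.2, 6.5]
gripper_width: 41.7
finger_force: 60.3
```

>>> {"method": "carry_out", "body": {
  "increments": "0 0 0 -12 0 0 0; 0 0 0 -20 0 0 0; 0 0 0 -20 0 0 0; 0 -6 10 -8 0 0 0; 0 -6 22 0 0 0 0; 0 -6 22 0 0 0 0; 0 -6 22 0 0 0 0; 0 -6 22 0 0 0 0"
}}

```text
time_s: 9.23
ee_pos: [431.0, -135.3, 102.9]
ee_rot: [3.141, 0.0, 0.046]
contact_force: [0.7, -0.8, -1.7]
gripper_width: 41.6
finger_force: 61.2
```

>>> {"method": "carry_out", "body": {
  "increments": "0 -6 22 0 0 0 0; 0 -4 22 0 0 0 0; 0 -1 12 0 0 0 0; 0 0 4 0 0 0 0; 0 0 0 0 0 0 0; 0 0 0 0 0 0 0; 0 0 0 0 0 0 0"
}}

```text
time_s: 9.82
ee_pos: [423.7, -192.9, 102.5]
ee_rot: [-3.14, 0.001, 0.048]
contact_force: [-0.8, -0.7, -1.0]
gripper_width: 41.6
finger_force: 61.2
```

>>> {"method": "carry_out", "body": {
  "increments": "0 1 1 15 0 0 0; 0 0 1 17 0 0 0; 0 0 0 12 0 0 0; 0 0 0 6 0 0 0; 0 0 0 2 0 0 0; 0 0 0 1 0 0 0; 0 0 0 0 0 0 0; 0 0 0 0 0 0 0"
}}

```text
time_s: 10.48
ee_pos: [425.3, -196.4, 50.4]
ee_rot: [3.141, -0.001, 0.046]
contact_force: [-0.1, 0.7, -1.5]
gripper_width: 41.8
finger_force: 61.2
```

>>> {"method": "carry_out", "body": {
  "increments": "0 0 0 1.5 0 0 0; 0 0 0 1 0 0 0; 0 0 0 0 0 0 0"
}}

```text
time_s: 10.73
ee_pos: [425.6, -196.6, 49.0]
ee_rot: [-3.141, -0.003, 0.046]
contact_force: [-0.9, 2.2, 11.8]
gripper_width: 42.0
finger_force: 62.3
```

>>> {"method": "carry_out", "body": {
  "increments": "1 0 0 0 0 0 0; 1 0 0 0 0 0 0; 1 0 0 0 0 0 0; 1 0 0 0 0 0 0; 1 0 0 -20 0 0 0; 1 0 0 -35 0 0 0; 1 0 0 -35 0 0 0; 1 0 0 -40 0 0 0"
}}

```text
time_s: 11.4
ee_pos: [423.8, -195.8, 177.8]
ee_rot: [-3.141, 0.004, 0.045]
contact_force: [1.1, 0.1, -0.6]
gripper_width: 85.3
finger_force: 0.0
```

```bash
python3 - <<'E'
from plan import *
plan((500,-20,190),-0.205,8,1)
E
```

```text
goal (500, -20, 190) -0.205
1 10.5 -21.5 -1.5 0 0 0.031; 1 9.8 -21.8 -1.5 0 0 0.031; 1 9.1 -22.1 -1.5 0 0 0.031; 1 8.4 -22.4 -1.5 0 0 0.031; 1 7.7 -22.7 -1.5 0 0 0.031; 1 7.0 -22.9 -1.5 0 0 0.031; 1 6.3 -23.1 -1.5 0 0 0.031; 1 5.6 -23.3 -1.5 0 0 0.031
```

>>> {"method": "carry_out", "body": {
  "increments": "1 10.5 -21.5 -1 0 0 0.031; 1 10 -22 -1 0 0 0.031; 1 9 -22 -1 0 0 0.031; 1 8.5 -22.5 -1 0 0 0.031; 1 7.5 -22.5 -1 0 0 0.031; 1 7 -23 -1 0 0 0.031; 1 6.5 -23 -1 0 0 0.031; 1 5.5 -23 -1 0 0 0.031"
}}

```text
time_s: 12.07
ee_pos: [500.8, -19.4, 185.1]
ee_rot: [3.141, 0.001, -0.203]
contact_force: [0.4, 0.4, -0.1]
gripper_width: 85.4
finger_force: 0.0
```

>>> {"method": "carry_out", "body": {
  "increments": "1 0 0 0 0 0 0; 1 0 0 0 0 0 0"
}}

```text
time_s: 12.23
ee_pos: [500.7, -19.4, 184.7]
ee_rot: [3.141, 0.001, -0.198]
contact_force: [0.4, -0.5, -0.2]
gripper_width: 85.1
finger_force: 0.0
```

```bash
python3 - <<'E'
from h import *
o=arm.get_obs();print(np.round(o["ee_pos"],1),np.round(o["ee_rot"],3),np.round(o["joint_positions"],2))
c=wcam();np.savez("w4.npz",T=c["T"],fov=c["fov_y"],cx=c["cx"],cy=c["cy"])
cv2.imwrite("pics/w4.png",c["color"][:,:,::-1])
cv2.imwrite("pics/w4c.png",cv2.resize(c["color"][0:270,160:520,::-1],None,fx=2.2,fy=2.2,interpolation=cv2.INTER_CUBIC))
E
```

```text
[500.7 -19.4 184.7] [ 3.141e+00  1.000e-03 -1.980e-01] [-0.59  0.59  0.91  1.92 -0.59  0.92 -1.15]
```

View pics/w4c.png

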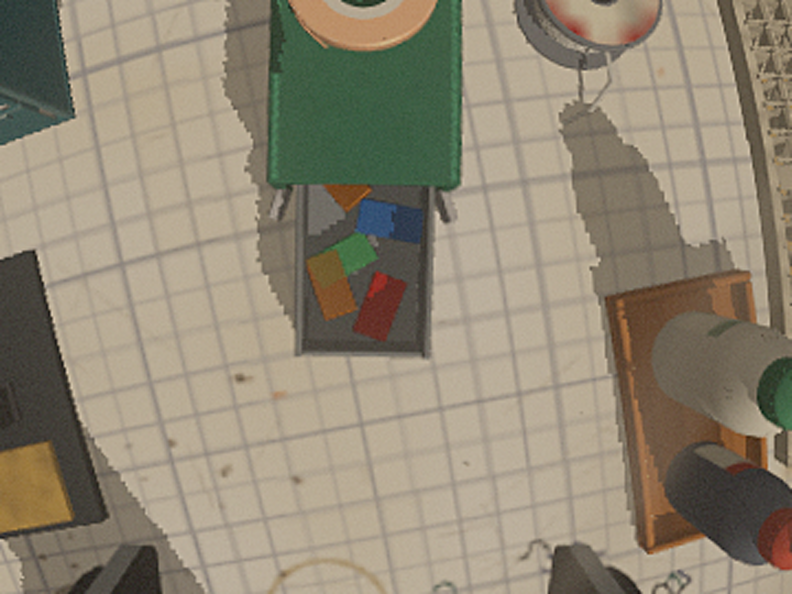

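Both bottles stand in the tray. The housing mouth's roof corners are at crop (268,184) and (462,186), and the drawer's back corners at (297,354) and (430,356).

```bash
python3 - <<'E'
from h import *
z=np.load("w4.npz");c=dict(T=z["T"],fov_y=float(z["fov"]),cx=float(z["cx"]),cy=float(z["cy"]))
P=lambda u,v,h:wonz(c,160+u/2.2,v/2.2,h)
a,b=P(268,184,52),P(462,186,52);d,e=P(297,354,40),P(430,356,40)
f,g=P(304,186,40),P(434,186,40)
ang=lambda v:np.arctan2(v[1],v[0])
print("mouth",a,b,(a+b)/2,np.hypot(*(a-b)),ang(a-b)-np.pi/2)
print("back",d,e,(d+e)/2,np.hypot(*(d-e)),ang(d-e)-np.pi/2)
print("sides at mouth",f,g,(f+g)/2, ang((f+g)/2-(d+e)/2))
print("out",np.hypot(*((a+b)/2-(d+e)/2)))
E
```

```text
mouth [602.49106408  -5.41145391] [586.7199005  -81.27450558] [594.60548229 -43.34297975] 77.48504506967961 -0.20497038094934905
back [530.45663852  -1.08672012] [518.4578272  -56.66129561] [524.45723286 -28.87400786] 56.85512214952114 -0.2126407145038005
sides at mouth [599.75457412 -18.69115801] [589.39881896 -71.69303837] [594.57669654 -45.19209819] -0.22864868424356682
out 71.62491218343646
```

>>> {"method": "carry_out", "body": {
  "increments": "1 10 1 20 0 0 0.005; 1 15 1 30 0 0 0.004; 1 14 1 30 0 0 0; 1 10 1 30 0 0 0; 1 0 0 30 0 0 0; 1 0 0 20 0 0 0; 1 0 0 12 0 0 0; 1 0 0 0 0 0 0"
}}

```text
time_s: 12.95
ee_pos: [545.7, -36.1, 11.3]
ee_rot: [3.14, 0.005, -0.214]
contact_force: [-0.9, -0.3, -0.7]
gripper_width: 85.1
finger_force: 0.0
```

>>> {"method": "carry_out", "body": {
  "increments": "1 0 0 5 0 0 0; 1 0 0 3 0 0 0; 1 0 0 0 0 0 0"
}}

```text
time_s: 13.2
ee_pos: [548.2, -35.1, 6.1]
ee_rot: [-3.141, -0.001, -0.211]
contact_force: [0.6, 0.5, 0.5]
gripper_width: 85.5
finger_force: 0.0
```

>>> {"method": "carry_out", "body": {
  "increments": "1 0 -1.3 3 0 0 0; 0 0 0 0 0 0 0; 0 0 0 0 0 0 0; 0 0 0 0 0 0 0; 0 0 0 0 0 0 0; 0 0 0 0 0 0 0"
}}

```text
time_s: 13.7
ee_pos: [548.4, -33.5, 2.9]
ee_rot: [-3.141, -0.001, -0.211]
contact_force: [-1.1, 0.8, 4.5]
gripper_width: 57.3
finger_force: 65.0
```

>>> {"method": "carry_out", "body": {
  "increments": "0 -6 0 0 0 0 0; 0 -12 0 0 0 0 0; 0 -16 0 0 0 0 0; 0 -18 0 0 0 0 0; 0 -18 0 0 0 0 0; 0 -16 0 0 0 0 0; 0 -12 0 0 0 0 0; 0 -7 0 0 0 0 0"
}}

```text
time_s: 14.37
ee_pos: [445.1, -11.9, 2.8]
ee_rot: [3.141, -0.002, -0.212]
contact_force: [1.8, -0.7, 2.9]
gripper_width: 57.4
finger_force: 64.8
```

>>> {"method": "carry_out", "body": {
  "increments": "0 0 0 0 0 0 0; 0 0 0 0 0 0 0"
}}

```text
time_s: 14.53
ee_pos: [443.8, -11.6, 2.8]
ee_rot: [-3.141, 0.002, -0.212]
contact_force: [-3.0, 0.1, 12.3]
gripper_width: 56.9
finger_force: 65.9
```

>>> {"method": "carry_out", "body": {
  "increments": "1 0 0 0 0 0 0; 1 0 0 0 0 0 0; 1 0 0 0 0 0 0; 1 0 0 0 0 0 0; 1 12 0 0 0 0 0; 1 12 0 0 0 0 0; 1 11 0 0 0 0 0; 1 0 0 0 0 0 0"
}}

```text
time_s: 15.2
ee_pos: [482.2, -19.4, 2.2]
ee_rot: [3.141, -0.003, -0.21]
contact_force: [0.4, 0.3, -0.2]
gripper_width: 85.8
finger_force: 0.0
```

```bash
python3 - <<'E'
from h import *
o=arm.get_obs();print(np.round(o["ee_pos"],1),np.round(o["ee_rot"],3),np.round(o["joint_positions"],2))
c=wcam();t=arm.read_camera("top")
w=cv2.resize(c["color"][:,:,::-1],(480,300));tt=cv2.resize(t["color"][120:280,280:440,::-1],(300,300),interpolation=cv2.INTER_CUBIC)
cv2.imwrite("pics/w5.png",np.hstack([w,tt]))
E
```

```text
[482.2 -19.4   2.2] [ 3.141e+00 -3.000e-03 -2.100e-01] [-0.37  0.82  0.57  2.11 -0.97  0.49 -0.83]
```

View pics/w5.png

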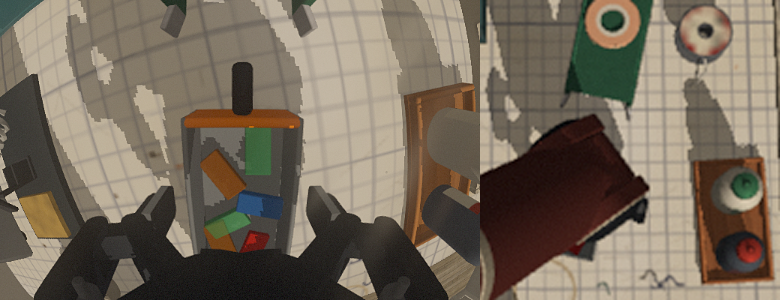

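The drawer is out and level, its fin pointing at the housing, and the gripper sits at mid-body. The top inset shows both bottles in the tray. I'll grip it and turn it round.

>>> {"method": "carry_out", "body": {
  "increments": "0 0 0 0 0 0 0; 0 0 0 0 0 0 0; 0 0 0 0 0 0 0; 0 0 0 0 0 0 0; 0 0 0 0 0 0 0; 0 0 0 -2 0 0 0; 0 0 0 -2 0 0 0; 0 0 0 0 0 0 -0.04"
}}

```text
time_s: 15.97
ee_pos: [479.7, -18.7, 6.3]
ee_rot: [3.141, 0.0, -0.17]
contact_force: [0.1, -0.5, -3.0]
gripper_width: 57.4
finger_force: 64.6
```

>>> {"method": "carry_out", "body": {
  "increments": "0 0 0 0 0 0 -0.08; 0 0 0 0 0 0 -0.12; 0 0 0 0 0 0 -0.12; 0 0 0 0 0 0 -0.12; 0 0 0 0 0 0 -0.12; 0 0 0 0 0 0 -0.12; 0 0 0 0 0 0 -0.12; 0 0 0 0 0 0 -0.12"
}}

```text
time_s: 16.63
ee_pos: [479.6, -18.9, 6.2]
ee_rot: [3.141, 0.0, 0.755]
contact_force: [0.2, 0.2, -2.1]
gripper_width: 57.5
finger_force: 64.4
```

```bash
python3 - <<'E'
from h import *
o=arm.get_obs();print(np.round(o["ee_pos"],1),np.round(o["ee_rot"],3),np.round(o["joint_positions"],2),o["gripper_width"])
E
```

```text
[479.6 -18.9   6.2] [3.141 0.    0.755] [-0.23  0.76  0.33  2.11 -0.65  0.38 -0.18] 57.45619638179942
```

>>> {"method": "carry_out", "body": {
  "increments": "0 0 0 0 0 0 -0.12; 0 0 0 0 0 0 -0.12; 0 0 0 0 0 0 -0.12; 0 0 0 0 0 0 -0.12; 0 0 0 0 0 0 -0.12; 0 0 0 0 0 0 -0.12; 0 0 0 0 0 0 -0.12; 0 0 0 0 0 0 -0.12"
}}

```text
time_s: 17.3
ee_pos: [479.6, -19.1, 6.2]
ee_rot: [-3.141, 0.0, 1.715]
contact_force: [0.5, 0.5, -1.5]
gripper_width: 57.2
finger_force: 64.4
```

>>> {"method": "carry_out", "body": {
  "increments": "0 0 0 0 0 0 -0.12; 0 0 0 0 0 0 -0.12; 0 0 0 0 0 0 -0.12; 0 0 0 0 0 0 -0.12; 0 0 0 0 0 0 -0.12; 0 0 0 0 0 0 -0.12; 0 0 0 0 0 0 -0.12; 0 0 0 0 0 0 -0.12"
}}

```text
time_s: 17.97
ee_pos: [479.6, -19.2, 6.2]
ee_rot: [-3.141, 0.0, 2.674]
contact_force: [0.3, -0.4, -3.2]
gripper_width: 57.0
finger_force: 64.4
```

>>> {"method": "carry_out", "body": {
  "increments": "0 0 0 0 0 0 -0.12; 0 0 0 0 0 0 -0.09; 0 0 0 0 0 0 -0.05; 0 0 0 0 0 0 0; 0 0 0 0 0 0 0"
}}

```text
time_s: 18.38
ee_pos: [479.6, -19.2, 6.2]
ee_rot: [-3.141, -0.0, 2.927]
contact_force: [-0.1, 0.6, -2.5]
gripper_width: 57.2
finger_force: 64.4
```

```bash
python3 - <<'E'
from h import *
o=arm.get_obs();p=np.array(o["ee_pos"]);print(p.round(1),np.round(o["ee_rot"],3),np.round(o["joint_positions"],2),o["gripper_width"])
H=np.array([653.3,-55.5]);y=-.205;d=p[:2]-H;print("in housing",d@[np.cos(y),np.sin(y)],d@[-np.sin(y),np.cos(y)])
c=wcam();t=arm.read_camera("top")
w=cv2.resize(c["color"][:,:,::-1],(480,300));tt=cv2.resize(t["color"][120:280,280:440,::-1],(300,300),interpolation=cv2.INTER_CUBIC)
cv2.imwrite("pics/w6.png",np.hstack([w,tt]))
E
```

```text
[479.6 -19.2   6.2] [-3.141 -0.     2.927] [ 0.08  0.73 -0.12  2.1   0.26  0.32  1.09] 57.23463277666375
in housing -177.4609659157401 0.19697694065765672
```

View pics/w6.png

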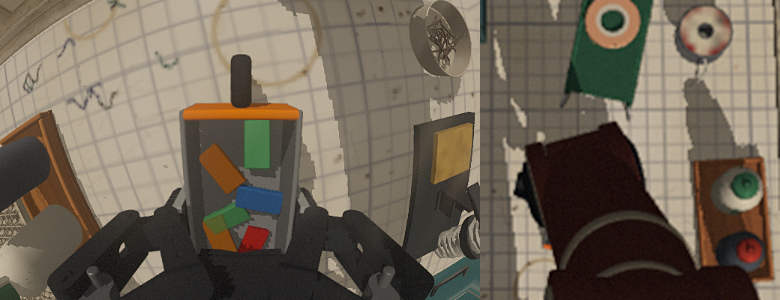

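>>> {"method": "carry_out", "body": {
  "increments": "0 0 0 2 0 0 -0.01; 0 -6 0 1 0 0 0; 0 -12 0 0 0 0 0; 0 -15 0 0 0 0 0; 0 -15 0 0 0 0 0; 0 -10 0 0 0 0 0; 0 -8 0 0 0 0 0; 0 -8 0 0 0 0 0"
}}

```text
time_s: 19.15
ee_pos: [552.5, -34.0, 3.0]
ee_rot: [-3.141, -0.001, 2.939]
contact_force: [0.2, 0.3, -2.2]
gripper_width: 57.4
finger_force: 64.5
```

>>> {"method": "carry_out", "body": {
  "increments": "0 -5 0 0 0 0 0; 0 -3 0 0 0 0 0; 0 0 0 0 0 0 0; 0 0 0 0 0 0 0"
}}

```text
time_s: 19.48
ee_pos: [559.4, -35.3, 3.2]
ee_rot: [-3.141, -0.001, 2.939]
contact_force: [-0.0, -0.4, -1.9]
gripper_width: 57.1
finger_force: 64.5
```

```bash
python3 - <<'E'
from h import *
o=arm.get_obs();p=np.array(o["ee_pos"]);print(p.round(1),np.round(o["ee_rot"],3),np.round(o["joint_positions"],2))
H=np.array([653.3,-55.5]);y=-.205;d=p[:2]-H;print("in housing",d@[np.cos(y),np.sin(y)],d@[-np.sin(y),np.cos(y)])
E
```

```text
[559.4 -35.3   3.2] [-3.141e+00 -1.000e-03  2.939e+00] [ 0.13  0.8  -0.16  1.88  0.25  0.49  1.16]
in housing -96.08685343081429 0.6850033053775622
```

>>> {"method": "carry_out", "body": {
  "increments": "0 0 0 2 0 0 0; 1 0 0 0 0 0 0; 1 0 0 0 0 0 0; 1 0 0 0 0 0 0; 1 0 0 0 0 0 0; 1 10 0 -4 0 0 0; 1 16 0 -2 0 0 0; 1 20 0 0 0 0 0"
}}

```text
time_s: 20.15
ee_pos: [515.9, -26.3, 7.7]
ee_rot: [3.141, 0.003, 2.938]
contact_force: [1.3, 0.1, -0.8]
gripper_width: 85.5
finger_force: 0.0
```

>>> {"method": "carry_out", "body": {
  "increments": "1 17 0 0 0 0 0; 1 11 0 0 0 0 0; 1 0 0 0 0 0 0; 1 0 0 0 0 0 0"
}}

```text
time_s: 20.48
ee_pos: [487.7, -20.4, 7.4]
ee_rot: [3.142, 0.0, 2.939]
contact_force: [1.1, 0.7, 0.8]
gripper_width: 85.2
finger_force: 0.0
```

```bash
python3 - <<'E'
from h import *
o=arm.get_obs();p=np.array(o["ee_pos"]);print(p.round(1),np.round(o["ee_rot"],3),o["contact_force"])
H=np.array([653.3,-55.5]);y=-.205;d=p[:2]-H;print("in housing",d@[np.cos(y),np.sin(y)],d@[-np.sin(y),np.cos(y)])
t=arm.read_camera("scene")
cv2.imwrite("pics/s7.png",cv2.resize(t["color"][160:290,240:440,::-1],(800,520),interpolation=cv2.INTER_CUBIC))
E
```

```text
[487.7 -20.4   7.4] [3.142 0.    2.939] [1.0696165  0.70486607 0.77711343]
in housing -169.2572522128147 0.6642408341790654
```

View pics/s7.png

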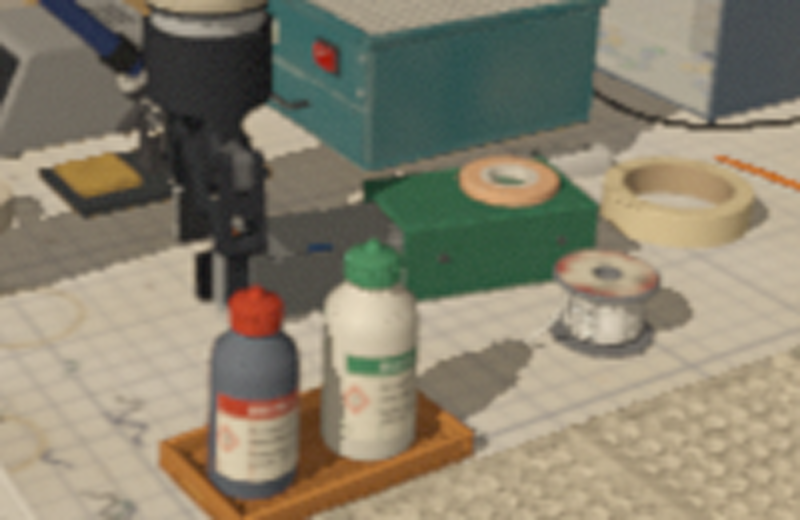

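Both bottles stand in the tray, the drawer is entered in the mouth and the gripper is over the fin. I'll close on the fin and push the drawer home.

>>> {"method": "carry_out", "body": {
  "increments": "0 0 0 0 0 0 0; 0 0 0 0 0 0 0; 0 0 0 0 0 0 0; 0 0 0 0 0 0 0; 0 0 0 0 0 0 0; 0 0 0 0 0 0 0; 0 0 0 0 0 0 0; 0 0 0 0 0 0 0"
}}

```text
time_s: 21.2
ee_pos: [487.6, -20.5, 7.4]
ee_rot: [3.142, 0.0, 2.939]
contact_force: [-0.5, -0.2, 0.5]
gripper_width: 8.8
finger_force: 58.6
```

Gripped on the fin (8.8 mm). I'll push 88 mm, then ease in the last stretch.

>>> {"method": "carry_out", "body": {
  "increments": "0 -6 0 0 0 0 0; 0 -12 0 0 0 0 0; 0 -15 0 0 0 0 0; 0 -15 0 0 0 0 0; 0 -14 0 0 0 0 0; 0 -12 0 0 0 0 0; 0 -8 0 0 0 0 0; 0 -4 0 0 0 0 0"
}}

```text
time_s: 21.87
ee_pos: [571.5, -37.9, 7.4]
ee_rot: [-3.141, -0.002, 2.939]
contact_force: [-4.2, 1.9, 8.2]
gripper_width: 9.2
finger_force: 59.7
```

>>> {"method": "carry_out", "body": {
  "increments": "0 -2 0 0 0 0 0; 0 -2 0 0 0 0 0; 0 0 0 0 0 0 0"
}}

```text
time_s: 22.12
ee_pos: [574.7, -38.4, 7.5]
ee_rot: [-3.141, -0.002, 2.939]
contact_force: [-1.8, 0.8, 5.4]
gripper_width: 8.9
finger_force: 59.3
```

```bash
python3 - <<'E'
from h import *
o=arm.get_obs();p=np.array(o["ee_pos"]);print(p.round(1),np.round(o["ee_rot"],3),o["contact_force"])
H=np.array([653.3,-55.5]);y=-.205;d=p[:2]-H;print("in housing",d@[np.cos(y),np.sin(y)],d@[-np.sin(y),np.cos(y)])
E
```

```text
[574.7 -38.4   7.5] [-3.141e+00 -2.000e-03  2.939e+00] [-1.84079579  0.81243362  5.36394879]
in housing -80.39687109195454 0.7387180078036879
```

>>> {"method": "carry_out", "body": {
  "increments": "0 -1.5 0 0 0 0 0; 0 -1.5 0 0 0 0 0; 0 0 0 0 0 0 0"
}}

```text
time_s: 22.37
ee_pos: [577.6, -38.9, 7.5]
ee_rot: [-3.141, -0.002, 2.939]
contact_force: [-4.2, 0.9, 5.9]
gripper_width: 9.3
finger_force: 59.4
```

>>> {"method": "carry_out", "body": {
  "increments": "0 -1 0 0 0 0 0; 0 -1 0 0 0 0 0; 0 0 0 0 0 0 0"
}}

```text
time_s: 22.62
ee_pos: [579.4, -39.3, 7.5]
ee_rot: [-3.141, -0.002, 2.939]
contact_force: [-3.2, 0.9, 5.7]
gripper_width: 9.0
finger_force: 59.4
```

>>> {"method": "carry_out", "body": {
  "increments": "0 -1 0 0 0 0 0; 0 0 0 0 0 0 0"
}}

```text
time_s: 22.78
ee_pos: [580.3, -39.5, 7.5]
ee_rot: [-3.141, -0.002, 2.939]
contact_force: [-2.9, -0.5, 5.9]
gripper_width: 9.4
finger_force: 59.4
```

Not in contact with the back wall yet, so I'll keep going in small steps.

>>> {"method": "carry_out", "body": {
  "increments": "0 -1 0 0 0 0 0; 0 0 0 0 0 0 0"
}}

```text
time_s: 22.95
ee_pos: [580.6, -39.5, 7.5]
ee_rot: [-3.141, -0.004, 2.939]
contact_force: [-5.2, 0.5, 6.8]
gripper_width: 9.1
finger_force: 59.6
```

>>> {"method": "carry_out", "body": {
  "increments": "0 -1 0 0 0 0 0; 0 0 0 0 0 0 0"
}}

```text
time_s: 23.12
ee_pos: [580.5, -39.5, 7.5]
ee_rot: [-3.141, -0.006, 2.939]
contact_force: [-7.0, 1.1, 8.7]
gripper_width: 9.0
finger_force: 59.8
```

>>> {"method": "carry_out", "body": {
  "increments": "0 -1 0 0 0 0 0; 0 0 0 0 0 0 0"
}}

```text
time_s: 23.28
ee_pos: [580.5, -39.5, 7.5]
ee_rot: [-3.14, -0.008, 2.939]
contact_force: [-9.7, 2.0, 9.7]
gripper_width: 9.2
finger_force: 60.1
```

The drawer has stopped against the back wall: the pose is fixed while the force rises. I'll relax the command, open a little, retreat and rise.

>>> {"method": "carry_out", "body": {
  "increments": "0 2 0 0 0 0 0; 0.35 0 0 0 0 0 0; 0.35 0 0 0 0 0 0; 0.35 0 0 0 0 0 0; 0.35 0 0 0 0 0 0; 0.35 10 0 0 0 0 0; 0.35 20 0 0 0 0 0; 0.35 20 0 0 0 0 0"
}}

```text
time_s: 23.95
ee_pos: [535.4, -30.7, 7.4]
ee_rot: [3.141, 0.005, 2.938]
contact_force: [0.4, -0.5, 0.6]
gripper_width: 29.8
finger_force: 0.0
```

>>> {"method": "carry_out", "body": {
  "increments": "0.35 10 0 -20 0 0 0; 0.35 0 0 -35 0 0 0; 0.35 0 0 -40 0 0 0; 0.35 0 0 -40 0 0 0; 0.35 0 0 -20 0 0 0; 0.35 0 0 0 0 0 0; 0.35 0 0 0 0 0 0; 0.35 0 0 0 0 0 0"
}}

```text
time_s: 24.62
ee_pos: [523.7, -28.5, 161.7]
ee_rot: [-3.141, -0.0, 2.938]
contact_force: [0.2, -0.8, -0.7]
gripper_width: 29.6
finger_force: 0.0
```

```bash
python3 - <<'E'
from h import *
o=arm.get_obs();print(o["time_s"],np.round(o["ee_pos"],1),np.round(o["contact_force"],1))
# numeric check from top and scene: bottle caps, orange front
s=arm.read_camera("scene");t=arm.read_camera("top");c=wcam()
m=mask(t,(60,80,30),(95,255,255),(385,195,445,280));k=big(m);(u,v),sz,a=cv2.minAreaRect(k);print("flux",onz(t,u,v,117))
m=mask(t,(0,130,60),(6,255,255),(385,195,450,280))|mask(t,(174,130,60),(180,255,255),(385,195,450,280));k=big(m);(u,v),sz,a=cv2.minAreaRect(k);print("pat",sz,onz(t,u,v,110))
y=-.205;ex=np.array([np.cos(y),np.sin(y)]);ey=np.array([-ex[1],ex[0]]);H=np.array([653.3,-55.5])
m=mask(t,(5,140,80),(18,255,255),(320,150,370,215));
for z,cam,n in((40,t,"top"),):
    if m.any():
        pts=np.array([onz(t,q[0][0],q[0][1],z)-H for q in big(m)]);print("orange top",len(pts),(pts@ex).min(),(pts@ex).max(),(pts@ey).min(),(pts@ey).max())
# fin dark region in top
dk=cv2.inRange(hsv(t),(0,0,0),(180,255,45));P=[]
for v,u in np.argwhere(dk):
    q=onz(t,u,v,36)-H;a,b=q@ex,q@ey
    if -120<a<-50 and abs(b)<20:P.append((a,b))
P=np.array(P);print("fin",len(P),P.min(0) if len(P) else "",P.max(0) if len(P) else "",P.mean(0) if len(P) else "")
E
```

```text
24.6167 [523.7 -28.5 161.7] [ 0.2 -0.8 -0.7]
flux [ 487.34472583 -186.87878495]
pat (12.0, 12.0) [ 422.21318565 -190.84927893]
fin 624 [-119.68829111  -19.98609146] [-50.23420054  19.98861465] [-8.51185062e+01  6.34298248e-02]
```

The arm hides the top view, so I'll move it aside and check the front's position numerically.

>>> {"method": "carry_out", "body": {
  "increments": "0.35 -5 25 -10 0 0 0; 0.35 -7 35 -10 0 0 0; 0.35 -7 35 -10 0 0 0; 0.35 -7 35 -5 0 0 0; 0.35 -7 35 0 0 0 0; 0.35 -5 25 0 0 0 0; 0.35 0 0 0 0 0 0; 0.35 0 0 0 0 0 0"
}}

```text
time_s: 25.43
ee_pos: [598.5, 152.7, 195.5]
ee_rot: [-3.141, -0.003, 2.943]
contact_force: [0.3, -0.6, 0.3]
gripper_width: 29.8
finger_force: 0.0
```

```bash
python3 - <<'E'
from h import *
o=arm.get_obs();print(o["time_s"],np.round(o["ee_pos"],1))
t=arm.read_camera("top");H0=hsv(t)
y=-.205;ex=np.array([np.cos(y),np.sin(y)]);ey=np.array([-ex[1],ex[0]]);H=np.array([653.3,-55.5])
def px(p,z):
    f=200/np.tan(np.radians(t["fov_y"]/2));q=np.linalg.inv(t["T"])@np.array([*p,z,1]);return q[0]/q[2]*f+t["cx"],q[1]/q[2]*f+t["cy"]
for a in range(-100,-48,3):
    u,v=px(H+ex*a,36);print(a,(round(u),round(v)),t["color"][round(v),round(u)],*[t["color"][round(q[1]),round(q[0])] for q in (px(H+ex*a+ey*18,36),px(H+ex*a-ey*18,36))])
E
```

```text
25.4333 [598.5 152.7 195.5]
-100 (340, 190) [182 168 149] [158 148 133] [185 173 154]
-97 (341, 189) [176 164 147] [153 143 130] [187 175 158]
-94 (341, 187) [177 164 147] [161 149 135] [187 176 156]
-91 (341, 186) [119 109  97] [194 179 156] [175 163 147]
-88 (341, 185) [2 2 5] [192 178 154] [168 158 142]
-85 (342, 183) [22 22 22] [195 181 159] [172 160 145]
-82 (342, 182) [13 14 14] [188 175 154] [171 159 144]
-79 (342, 181) [8 5 9] [171 161 144] [177 165 148]
-76 (342, 179) [12 10 13] [182 170 151] [182 169 152]
-73 (343, 178) [22 20 20] [195 181 160] [166 156 140]
-70 (343, 176) [ 8 10 13] [171 159 141] [154 148 137]
-67 (343, 175) [ 6  9 11] [116  61  39] [162 130 106]
-64 (344, 174) [54 25 12] [157  67  25] [167  70  26]
-61 (344, 172) [135  71  32] [169  71  27] [179  77  30]
-58 (344, 171) [103  81  48] [44 69 49] [127  79  45]
-55 (344, 169) [37 69 50] [34 66 48] [34 66 47]
-52 (345, 168) [34 64 45] [35 66 45] [37 68 49]
-49 (345, 167) [39 69 50] [36 65 47] [35 67 47]
```

```bash
python3 -c "
from rig import arm
print(arm.job_done())"
```

```text
the job is handed in; nothing more can be done
None
```

I handed the job in at about 25 s of the 72 s allowed: both bottles stand upright in the tray, and the drawer is turned round and pushed in against the back wall, pull facing out. The last check put the fin tip within about 3 mm of its home position, but the hand-in returned no verdict.

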